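Rack specimen canisters heavy end down and lock the rack

TASK

Swing the rack's hold-down bar well back behind the rack, then lift each specimen canister by the pivot buttons at its middle to find which end hides the heavy core, and stand it upright, heavy end down, in a compartment of the rack, one per compartment. When all are in, swing the bar fully up over them again and then press the padlock shackle down until it clicks and stays. Leave everything else on the desk where it is.

Things in the scene. Friction and masses are not known exactly. Their poses are not given: they have to be found in the camera images.
- can0_mid (a point): specimen canister 0 (may be absent), its centre. 84 mm long, lies level, centre 19.5 mm up. Round barrel 28 mm across (33 at its middle collar); equal end blocks 14 mm thick, 39 high x 34 wide, 56 mm apart. x axis along its length (vertical when it stands on an end block), y axis level when lying. At the centre a pivot hub: a round flat button of diameter 20 on each y side, 40 mm over both. More at canister 1
- can1_mid (a point): canister 1, same as 0. Mass of each 0.23 kg, mostly a core hidden in one end: balance point about 17 mm from the centre. Which end differs from canister to canister and shows neither in shape nor axes. Pinched by its two hub buttons and lifted, it turns freely on the hub's axle and the heavy end swings down to hang below within 1 s; it stands stably on either end
- can2_mid (a point): centre of specimen canister 2 (may be absent), same as canisters 0 and 1 in every respect
- can3_mid (a point): centre of specimen canister 3 (may be absent), same as canisters 0 and 1 in every respect
- can4_mid (a point): centre of specimen canister 4 (may be absent), same as canisters 0 and 1 in every respect
- rack: fixed plywood rack; origin under the middle of its row of five compartments, which run along its y; x is across the row (away from robot), z up. Floor 6 mm thick; compartments 51 mm (y) x 64 mm (x); front and back walls 22 mm high at x = -34.5 and +34.5 mm, dividers 30 mm, end walls 42 mm high at y = -140 and +140 mm. Base board 90 mm wide, y -175 to +240 mm
- cell0 (a point): centre of the floor of compartment 0 of the rack (6 mm above the desk); axes as the rack's
- cell1 (a point): centre of the floor of compartment 1 of the rack (6 mm above the desk); axes as the rack's
- cell2 (a point): centre of the floor of compartment 2 of the rack (6 mm above the desk); axes as the rack's
- cell3 (a point): centre of the floor of compartment 3 of the rack (6 mm above the desk); axes as the rack's
- cell4 (a point): centre of the floor of compartment 4 of the rack (6 mm above the desk); axes as the rack's
- bail (a joint): hold-down bar: wire bail 316 mm wide, hinged on an axis along rack y, 30 mm above the desk at rack x = 0; arms 90 mm. Radians: 0 = level behind the rack (rack +x), 1.571 = fully up over the compartments (bar 120 mm above the desk), the end stop. Starts nearly up, at 1.15 to 1.5. Stiff hinge: stays where it is left, some 2 to 3 N at the bar moves it
- bail_bar (a point): middle of the bail's straight cross bar, round, diameter 10 mm, along rack y; it moves on the 90 mm arc about the hinge axis. A small side tab on the bail passes under the raised shackle's free leg when the bail is fully up
- shackle (a joint): padlock shackle, metres pressed down: 0 = raised (open), 0.020 = fully home. Over-centre pawl: resists with about 5 N, snaps in past 0.014 and then stays down; above that it springs back up
- shackle_top (a point): top of the padlock's steel shackle loop (30 mm along rack x, 8 mm thick), at rack y = +208 mm, 116 mm above the desk when raised and 96 mm when home; brass body beneath, 46 x 24 mm, top at 62 mm, on a heavy steel foot that stands firm. Press straight down on it
- slab: bystander, leave in place: grey stone slab 130 x 60 x 16 mm; origin at the centre of its underside
- tape: bystander, leave in place: black tape measure 62 x 30 x 58 mm; origin at the centre of its underside
- clock: bystander, leave in place: small white desk clock 30 x 75 x 45 mm; origin at the centre of its underside
- keypad: bystander, leave in place: black number keypad 135 x 85 x 18 mm; origin at the centre of its underside
- pencils: bystander, leave in place: square steel pencil pot, 75 mm wide, 95 mm high, pencils to 155 mm; origin at the centre of its underside
- caliper: bystander, leave in place: caliper lying flat, 150 mm long; origin at the centre of its underside
- flake: bystander, leave in place: round grey stone flake, 68 mm across, 25 mm high; origin at the centre of its underside
There are look-alikes about, which are no part of the job. What is shaped like the part that bears can2_mid but yellow is not meant. Leave any orange look-alike of the part that bears shackle alone.

How it is judged:
On the way, in this order (a step that is already met when the one before it is completed fails the run):
1. the hold-down bar is swung back, out of the way (value of joint bail below 0.6 rad), for 0.2 s.
2. every canister stands heavy end down in the rack, let go (x of can0_mid in the frame of rack between -0.03 and 0.03 m and y of can0_mid in the frame of rack between -0.14 and 0.14 m and angle between the x axis of each of can0_mid, can1_mid, can2_mid, can3_mid, can4_mid and the z axis of rack, either way round below 0.2 rad and height (world z) of each of can0_mid, can1_mid, can2_mid, can3_mid, can4_mid below 0.054 m and height (world z) of each of can0_slug, can1_slug, can2_slug, can3_slug, can4_slug below 0.036 m and x of can1_mid in the frame of rack between -0.03 and 0.03 m and y of can1_mid in the frame of rack between -0.14 and 0.14 m and x of can2_mid in the frame of rack between -0.03 and 0.03 m and y of can2_mid in the frame of rack between -0.14 and 0.14 m and x of can3_mid in the frame of rack between -0.03 and 0.03 m and y of can3_mid in the frame of rack between -0.14 and 0.14 m and x of can4_mid in the frame of rack between -0.03 and 0.03 m and y of can4_mid in the frame of rack between -0.14 and 0.14 m and contact force between each of can0, can1, can2, can3, can4 and the fingers below 0.2 N), for 0.2 s.
3. the hold-down bar is up over the canisters (value of joint bail above 1.45 rad and value of joint shackle below 0.014 m), for 0.2 s.
4. the shackle is pressed home (value of joint shackle above 0.017 m), for 0.2 s.
At the end, for the whole second after the job is handed in: Every canister present stands upright (within 0.2 rad) in a rack compartment, on the compartment floor, with its heavy end down; the hold-down bar is up (above 1.45 rad) and the shackle is down (beyond 17 mm) (x of can0_mid in the frame of rack between -0.03 and 0.03 m and y of can0_mid in the frame of rack between -0.14 and 0.14 m and angle between the x axis of each of can0_mid, can1_mid, can2_mid, can3_mid, can4_mid and the z axis of rack, either way round below 0.2 rad and height (world z) of each of can0_mid, can1_mid, can2_mid, can3_mid, can4_mid below 0.054 m and height (world z) of each of can0_slug, can1_slug, can2_slug, can3_slug, can4_slug below 0.036 m and x of can1_mid in the frame of rack between -0.03 and 0.03 m and y of can1_mid in the frame of rack between -0.14 and 0.14 m and x of can2_mid in the frame of rack between -0.03 and 0.03 m and y of can2_mid in the frame of rack between -0.14 and 0.14 m and x of can3_mid in the frame of rack between -0.03 and 0.03 m and y of can3_mid in the frame of rack between -0.14 and 0.14 m and x of can4_mid in the frame of rack between -0.03 and 0.03 m and y of can4_mid in the frame of rack between -0.14 and 0.14 m and value of joint bail above 1.45 rad and value of joint shackle above 0.017 m); the robot touches nothing.
It fails at once if a bystander is pushed more than 30 mm from its place (distance of any of slab, tape, clock, keypad, pencils, caliper, flake from where it was at the start of the episode above 0.03 m).
Of can0, can1, can2, can3, can4 only 3 to 5 are there at a start; the rules pass over those that are not, and their reading is None.
At some moment in a run one of can0, can1, can2, can3, can4 may be knocked a few centimetres aside while the robot is not near it.
Once in a run the grip may slacken for a moment while it holds something.
It also fails if it takes over 210 s, if anything falls off the work surface, if the arm or the gripper's body presses on something with over 40 N, if the wrist force passes 120 N, or if a joint passes its speed limit or range.

ROBOT

A 6-joint arm with a two-finger parallel gripper is mounted at the origin on the work surface. World frame = base frame: x ahead of the robot, y to its left, z up, the work surface at z = 0. Lengths are in m, angles in rad, forces in N, time in s.
With the tool pointing down it reaches from about 0.2 to 0.875 m from the base axis. Payload 3.4 kg.
Tool frame: the origin (TCP) lies between the finger pads; the fingertips stand 25 mm ahead of it and the grasp point (between the pads) lies 6 mm ahead of it (r.nose_length is the z of the fingertips in the tool frame, in m); z points along the fingers, x is the direction in which the jaws open and shut, and the axes are right-handed (so a half turn about z gives the same grasp; the last joint's range is limited). The gripper opens to 94 mm and grips with 3 to 60 N. Pads are 16 mm wide; open, the fingers measure 119 mm over their backs; the gripper's body (75 mm by 177 mm) begins 78 mm behind the grasp point.
Start: joints at [1.128, 0.276, 1.505, -0, 1.361, -0.121], TCP at [0.182, 0.546, 0.205] pointing down, gripper open.
Joint ranges: [-2.89, 2.89], [-0.75, 2.08], [0.22, 2.7], [-1.18, 4.32], [0.11, 2.71], [-2.7, 2.7]. Speed limits (rad/s): [2.57, 2.57, 3.14, 3.14, 3.14, 3.14].

INTERFACE

Orientations are given as a unit quaternion [w, x, y, z].
In Python, from plant import r, gripper_to, inverse_kinematics, vision, models, telemetry gives the robot as it stands. Calls block until the motion is done:
- r.move_to(position, orientation): joint-space move of the TCP to a pose.
- r.move_l(position, rot=None, vel=0.15, guard=None): straight line of the TCP; rot=None keeps the orientation; vel is the mean speed in m/s. With guard (N) it stops when the force on the tool has changed by that much, and returns True; else False.
- r.movej(angles): joint-space move.
- gripper_to(opening, f_grip=None): finger opening in m; f_grip is the grip in N (None keeps the last); returns when the fingers have stopped.
- r.hold(seconds).
- inverse_kinematics(position, orientation): joint angles nearest the present ones, or None.
- vision.snapshot(name): name is "side" or "top" or "wrist"; returns the picture (384x512x3 uint8, red, green, blue); there is no depth.
- vision.get_calibration(name): a dict with "fx", "fy", "cx", "cy" (pixels), "position" and "orientation" of the camera in the world. Camera axes: x right, y down, z forward; pixel columns grow to the right and rows downward; lengths in m; the calibration is good to about 2 mm. The wrist camera is an equidistant fisheye: a pixel r from the principal point sees the ray r / f radians off the axis. A picture is of the moment at which its call begins: read the wrist's pose just before it. get_calibration takes no time and is no camera call; for the wrist camera it gives the pose at the moment of the call.
A pose or a line that the arm cannot do raises r.PlanningError and nothing moves.
- r.sign_off(): hands the job in, once; it reports no verdict.
Trained networks look in the newest picture that a camera, given by its name, has taken for a name from the list of things; names that differ only in an ending like _2 or _b are one class to them, and where a whole thing is asked for, a point or a joint stands for the part that bears it (a point fixed in the world has none). Each returns a list of dicts, best first, with "score" (0 to 1); they miss things now and then, are a little off and sometimes report something else, mostly with a low value. They report only what shows in the picture. A call takes as long as a camera call. They do not tell look-alikes from the thing itself.
- models.boxes_of(thing, camera): "at" ([x, y, z] in m, in world coordinates, good to about 4 mm: the middle of the surface that is visible of it).
- models.regions_of(thing, camera): "pixels" (384x512 bool, what is visible of it).
- models.mark_of(thing, camera): "at" ([x, y, z] in m, in world coordinates, good to about 4 mm: a listed point, or the origin of a listed thing).
Readings, each from a call of its own:
- telemetry.current_t(): time.
- telemetry.current_joints(): joint angles.
- telemetry.current_dq(): joint speeds.
- telemetry.current_joint_efforts(): joint torques, N m.
- telemetry.current_ee_pos(): TCP position.
- telemetry.current_tool_rot(): TCP orientation.
- telemetry.current_wrist_force(): force on the tool from outside, world axes, zero at the start.
- telemetry.current_torque(): the same for the moment, N m.
- telemetry.current_opening(): finger opening in m.
Only numpy, scipy, OpenCV 4.12 (cv2) and the standard library are available. Lean on these libraries where they do the work, as an engineer would, in place of code of your own. Each camera call takes 0.05 s, during which the arm holds its last target.

## Working session

There is one attempt and no reset: what is moved stays moved. The work goes in short steps, each a Python script; the robot and the scene stay as the last script left them, time stands still between calls to the robot, and variables do not carry over. Pictures are saved under pics/ and viewed, and the job is handed in when it is done.

```bash
ls; mkdir -p pics
python3 - <<'E'
from plant import r, gripper_to, inverse_kinematics, vision, models, telemetry
import cv2
for c in ["side","top","wrist"]:
    im=vision.snapshot(c); cv2.imwrite(f"pics/a_{c}.png",cv2.resize(im[:,:,::-1],(768,576)))
    print(c,vision.get_calibration(c))
print(telemetry.current_t(), telemetry.current_tool_rot())
E
```

```text
pics
side {'fx': 443.700755888915, 'fy': 443.700755888915, 'cx': 251.9158131159263, 'cy': 192.00223555544503, 'position': array([ 0.3057211 , -0.97818637,  0.86134558]), 'orientation': array([-0.45006538,  0.8865575 , -0.09339614,  0.05228868])}
top {'fx': 348.5488565132291, 'fy': 348.5488565132291, 'cx': 250.46739281957454, 'cy': 189.00391849421763, 'position': array([0.4571354 , 0.0123929 , 1.08419931]), 'orientation': array([ 0.03877551, -0.70145756,  0.71112669, -0.02743309])}
wrist {'fx': 297.3186396354542, 'fy': 297.3186396354542, 'cx': 260.20373410100893, 'cy': 191.98665488418695, 'position': array([0.11830133, 0.56764329, 0.38393704]), 'orientation': array([0.09524597, 0.8057477 , 0.58064238, 0.06747804])}
0.15 [ 3.30445498e-04  8.11240903e-01  5.84711684e-01 -5.78758403e-04]
```

View pics/a_top.png

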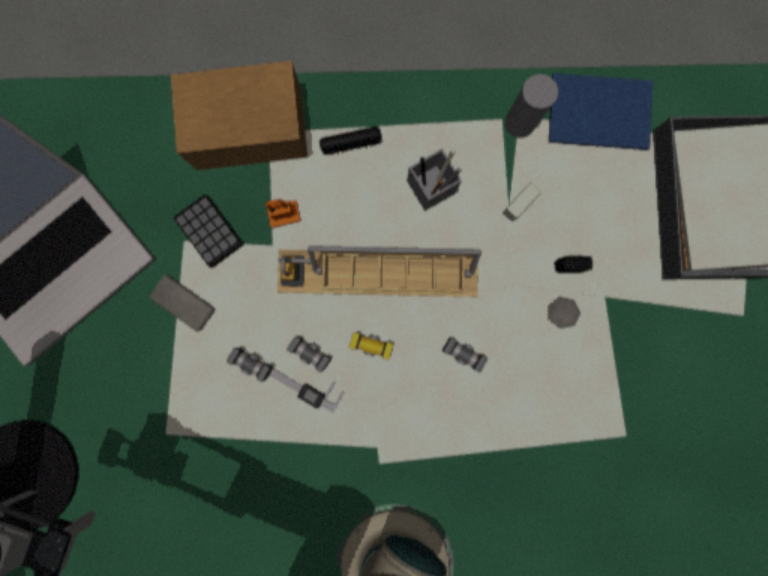

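View pics/a_side.png

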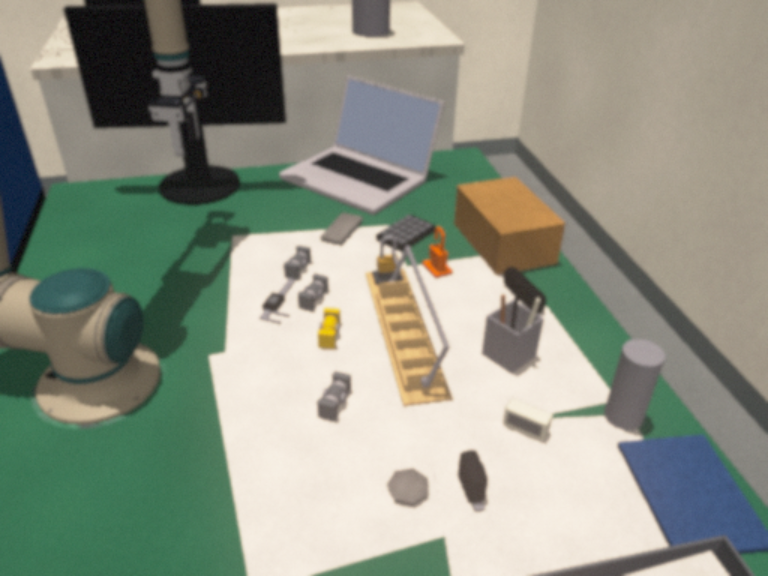

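View pics/a_wrist.png

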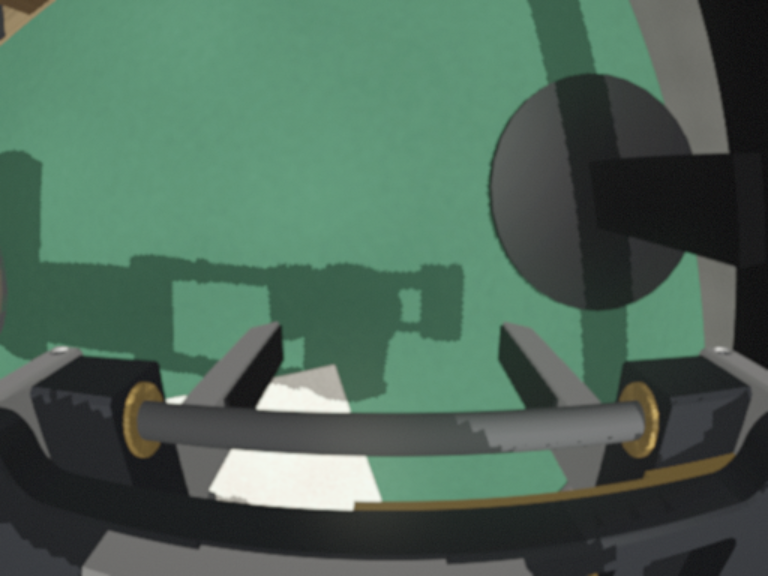

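Run:
```python
from plant import r, gripper_to, inverse_kinematics, vision, models, telemetry
import numpy as np
np.set_printoptions(precision=3,suppress=True)
for c in ["side","top"]:
  for n in ["can0_mid","rack","cell0","cell4","bail_bar","shackle_top","slab","tape","clock","keypad","pencils","caliper","flake"]:
    l=models.mark_of(n,c); print(c,n,[(np.round(d["score"],2),np.array(d["at"])) for d in l][:9])
```

```text
side can0_mid [(np.float64(0.2), array([0.583, 0.111, 0.007]))]
side rack [(np.float64(0.71), array([ 0.582, -0.006,  0.005])), (np.float64(0.7), array([0.587, 0.205, 0.113]))]
side cell0 [(np.float64(0.79), array([0.581, 0.05 , 0.008])), (np.float64(0.74), array([ 0.579, -0.115,  0.002])), (np.float64(0.72), array([ 0.581, -0.011,  0.01 ])), (np.float64(0.71), array([ 0.581, -0.061,  0.007])), (np.float64(0.7), array([0.586, 0.111, 0.007])), (np.float64(0.5), array([0.342, 0.182, 0.001]))]
side cell4 [(np.float64(0.79), array([0.581, 0.05 , 0.008])), (np.float64(0.74), array([ 0.579, -0.115,  0.002])), (np.float64(0.72), array([ 0.581, -0.011,  0.01 ])), (np.float64(0.71), array([ 0.581, -0.061,  0.007])), (np.float64(0.7), array([0.586, 0.111, 0.007])), (np.float64(0.5), array([0.342, 0.182, 0.001]))]
side bail_bar [(np.float64(0.9), array([ 0.615, -0.007,  0.114]))]
side shackle_top [(np.float64(0.66), array([ 0.676,  0.38 , -0.   ])), (np.float64(0.6), array([0.589, 0.205, 0.114])), (np.float64(0.54), array([0.71 , 0.227, 0.111]))]
side slab [(np.float64(0.55), array([ 0.525,  0.
[... 1771 characters left out ...]
np.float64(0.44), array([0.586, 0.2  , 0.115])), (np.float64(0.18), array([ 0.494, -0.352, -0.004]))]
top slab [(np.float64(0.68), array([ 0.523,  0.432, -0.001]))]
top tape [(np.float64(0.67), array([ 0.59 , -0.37 ,  0.003]))]
top clock [(np.float64(0.6), array([ 0.719, -0.27 ,  0.001])), (np.float64(0.21), array([0.673, 0.385, 0.002]))]
top keypad [(np.float64(0.85), array([0.675, 0.382, 0.001]))]
top pencils [(np.float64(0.86), array([ 0.762, -0.09 , -0.002])), (np.float64(0.7), array([ 0.674,  0.383, -0.   ]))]
top caliper [(np.float64(0.73), array([0.341, 0.184, 0.   ])), (np.float64(0.52), array([ 0.584, -0.008, -0.003]))]
top flake [(np.float64(0.91), array([ 0.495, -0.351, -0.002]))]
```

The top view shows three grey canisters, at (250,363), (310,352) and (465,353). The yellow look-alike is at (372,345). The brass padlock is at the left end of the rack (290,268), and the orange look-alike padlock is at (283,212). The bar is at y≈250, leaning slightly back. The caliper lies next to the left canister. I'll check a close crop and measure before moving.

```bash
cat > h.py <<'E'
from plant import r, gripper_to, inverse_kinematics, vision, models, telemetry
import numpy as np, cv2
from scipy.spatial.transform import Rotation as R
np.set_printoptions(precision=3,suppress=True)
def down(yaw):
    # tool z down, tool x at angle yaw in world xy; choose half-turn nearest
    c,s=np.cos(yaw),np.sin(yaw)
    M=np.array([[c,s,0],[s,-c,0],[0,0,-1.]])
    q=R.from_matrix(M).as_quat(); return np.array([q[3],q[0],q[1],q[2]])
def bestdown(p,yaw):
    best=None
    q0=np.array(telemetry.current_joints())
    for k in (0,np.pi):
        q=down(yaw+k); j=inverse_kinematics(p,q)
        if j is None: continue
        c=abs(j[5])+0.3*abs(np.array(j)-q0).max()
        if best is None or c<best[0]: best=(c,q)
    return best[1]
def cam(c):
    k=vision.get_calibration(c); q=k["orientation"]
    return k,R.from_quat([q[1],q[2],q[3],q[0]]).as_matrix()
def pix2plane(c,uv,z,k=None):
    K,M=cam(c) if k is None else k
    uv=np.atleast_2d(uv).astype(float)
    x=(uv[:,0]-K["cx"])/K["fx"]; y=(uv[:,1]-K["cy"])/K["fy"]
    if c=="wrist":
        th=np.hypot(x,y); s=np.where(th>1e-9,np.sin(th)/np.maximum(th,1e-9),1)
        d=np.stack([x*s,y*s,np.cos(th)],1)
    else: d=np.stack([x,y,np.ones_like(x)],1)
    d=d@M.T; p=np.array(K["position"]); t=(z-p[2])/d[:,2]
    return p+d*t[:,None]
def save(im,name,roi=None,sc=1.5):
    if roi: u0,u1,v0,v1=roi; im=im[v0:v1,u0:u1]
    cv2.imwrite(f"pics/{name}.png",cv2.resize(im[:,:,::-1],None,fx=sc,fy=sc,interpolation=cv2.INTER_CUBIC))
def cans(c="top",verbose=True):
    im=vision.snapshot(c); k=cam(c); out=[]
    for d in models.regions_of("can0_mid",c):
        m=np.array(d["pixels"]); v,u=np.nonzero(m)
        if len(u)<30: continue
        col=np.median(im[m],0)
        P=pix2plane(c,np.stack([u,v],1),0.025,k)[:,:2]
        mu=P.mean(0); w,V=np.linalg.eigh(np.cov((P-mu).T)); a=V[:,1]
        t=(P-mu)@a; s=(P-mu)@V[:,0]
        box=cv2.minAreaRect(P.astype(np.float32))
        out.append(dict(s=d["score"],n=len(u),uv=(u.mean(),v.mean()),col=col,mu=mu,box=np.array(box[0]),ang=np.arctan2(a[1],a[0]),L=np.ptp(t),W=np.ptp(s)))
        if verbose: 
            o=out[-1]; print(c,round(o["s"],2),o["n"],"uv",np.round(o["uv"]),"col",col,"mu",mu,"box",o["box"],"ang",round(o["ang"],3),"L",round(o["L"],3),round(o["W"],3))
    return im,out
E
python3 - <<'E'
from h import *
im,o=cans("top"); save(im,"b_crop",(140,340,120,290),4)
im,o=cans("side")
print("J",inverse_kinematics([.61,.06,.13],down(0)),inverse_kinematics([.61,.06,.13],down(np.pi)))
for n in ["can0_mid","can1_mid"]:
  print([(round(d["score"],2),np.array(d["at"])) for d in models.mark_of(n,"top")],[(round(d["score"],2),np.array(d["at"])) for d in models.boxes_of(n,"top")])
E
```

```text
J [-0.015  0.38   1.539 -0.     1.223 -0.015] None
[(0.37, array([0.585, 0.049, 0.009])), (0.32, array([0.523, 0.434, 0.001]))] [(0.6, array([ 0.587, -0.363,  0.057]))]
[(0.63, array([0.404, 0.284, 0.015])), (0.38, array([ 0.592, -0.367,  0.005]))] [(0.71, array([0.402, 0.283, 0.029]))]
```

View pics/b_crop.png

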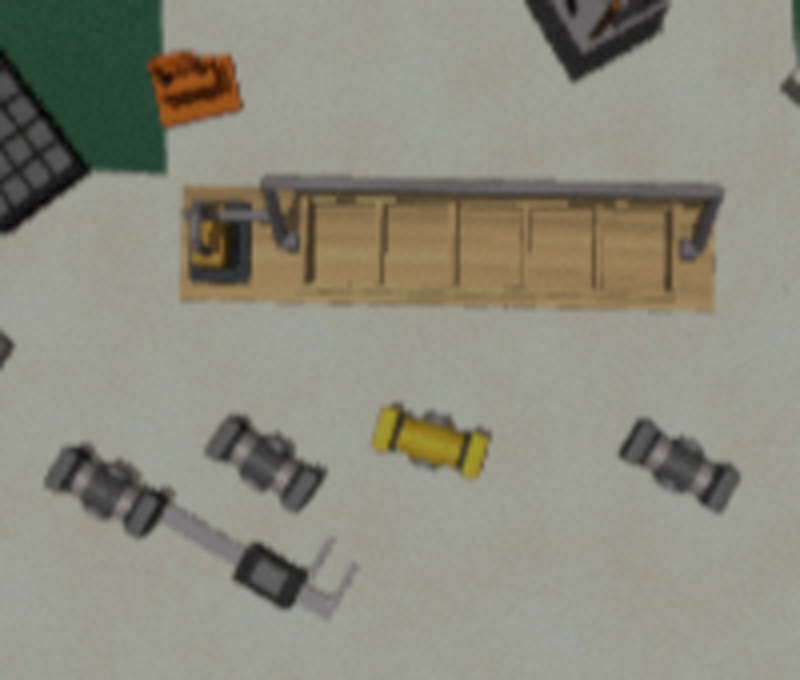

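Run:
```python
from h import *
c=lambda x,y:(140+x/4-.5,120+y/4-.5)
for z,pts in [(.006,[c(181,301),c(712,310),c(184,187)]),(.118,[c(270,182),c(720,190)]),(.03,[c(289,243),c(690,250)]),(.028,[c(210,425),c(325,488),c(50,462),c(163,510),c(622,440),c(735,492)]),(.019,[c(105,490),c(265,462),c(680,465)])]:
    print(z,pix2plane("top",pts,z))
```

```text
0.006 [[ 0.544  0.234  0.006]
 [ 0.531 -0.178  0.006]
 [ 0.633  0.232  0.006]]
0.118 [[ 0.617  0.149  0.118]
 [ 0.607 -0.166  0.118]]
0.03 [[ 0.585  0.146  0.03 ]
 [ 0.575 -0.158  0.03 ]]
0.028 [[ 0.447  0.207  0.028]
 [ 0.399  0.12   0.028]
 [ 0.421  0.328  0.028]
 [ 0.384  0.242  0.028]
 [ 0.432 -0.104  0.028]
 [ 0.393 -0.187  0.028]]
0.019 [[ 0.399  0.288  0.019]
 [ 0.419  0.167  0.019]
 [ 0.413 -0.148  0.019]]
```

```bash
cat >> h.py <<'E'
RO=np.array([.582,-.006]); RY=-.032
ex=np.array([np.cos(RY),np.sin(RY)]); ey=np.array([-np.sin(RY),np.cos(RY)])
def rk(x,y): return RO+x*ex+y*ey
def barp(th,y,dz=0):
    p=rk(.09*np.cos(th),y); return [p[0],p[1],.03+.09*np.sin(th)+.006+dz]
E
python3 - <<'E'
from h import *
q=bestdown(barp(1.23,.06,.1),RY)
gripper_to(.06,15)
r.move_to(barp(1.23,.06,.09),q)
print(r.move_l(barp(1.23,.06,.0),guard=6),telemetry.current_ee_pos())
gripper_to(0,20); print(telemetry.current_opening(),telemetry.current_t())
k,_=cam("wrist"); im=vision.snapshot("wrist"); save(im,"c_w")
im=vision.snapshot("side"); save(im,"c_s",(200,330,100,300),4)
E
```

```text
False [0.615 0.053 0.122]
0.0006862821697548039 6.625
```

View pics/c_s.png

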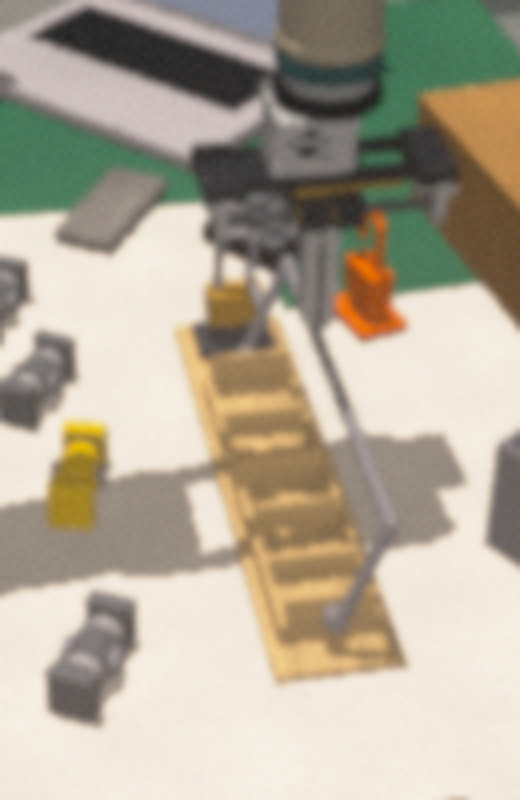

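View pics/c_w.png

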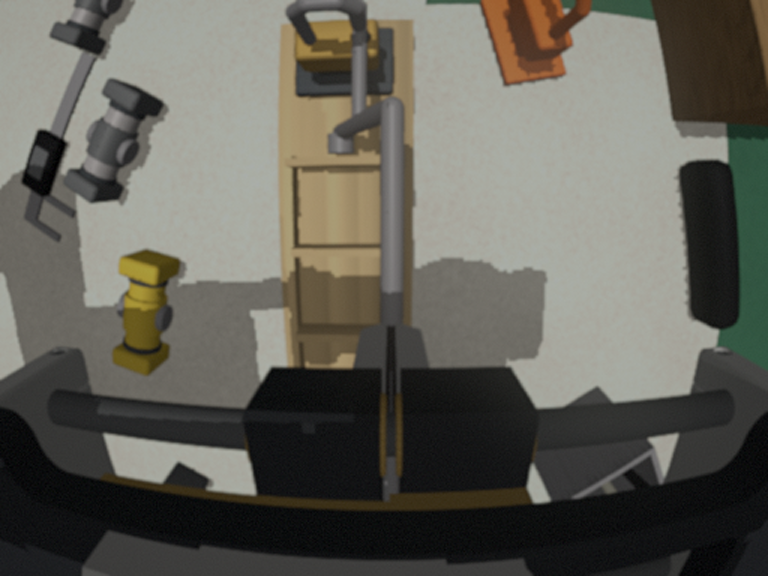

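Run:
```python
from h import *
print(r.nose_length,telemetry.current_wrist_force(),telemetry.current_opening())
for c in ["side","top","wrist"]:
    im=vision.snapshot(c); print(c,[(round(d["score"],2),np.array(d["at"])) for d in models.mark_of("bail_bar",c)])
    save(im,"d_"+c,(150,360,110,280) if c!="wrist" else None,3.5 if c!="wrist" else 1.5)
```

```text
0.025 [-0.239 -0.834  0.394] 0.0005154657785660433
side [(0.87, array([ 0.611, -0.006,  0.119]))]
top [(0.79, array([ 0.612, -0.008,  0.115])), (0.43, array([ 0.522,  0.434, -0.001])), (0.34, array([ 0.417, -0.144,  0.015]))]
wrist [(0.73, array([ 0.614, -0.004,  0.119]))]
```

View pics/d_top.png

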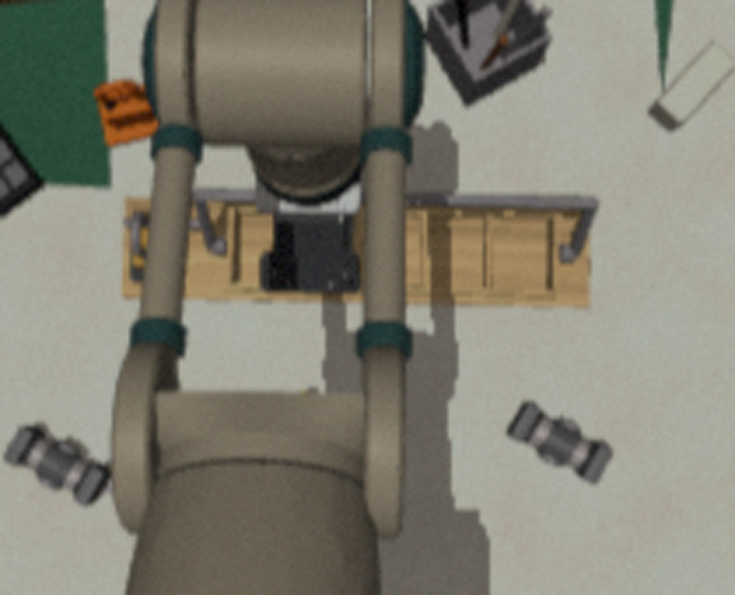

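View pics/d_wrist.png

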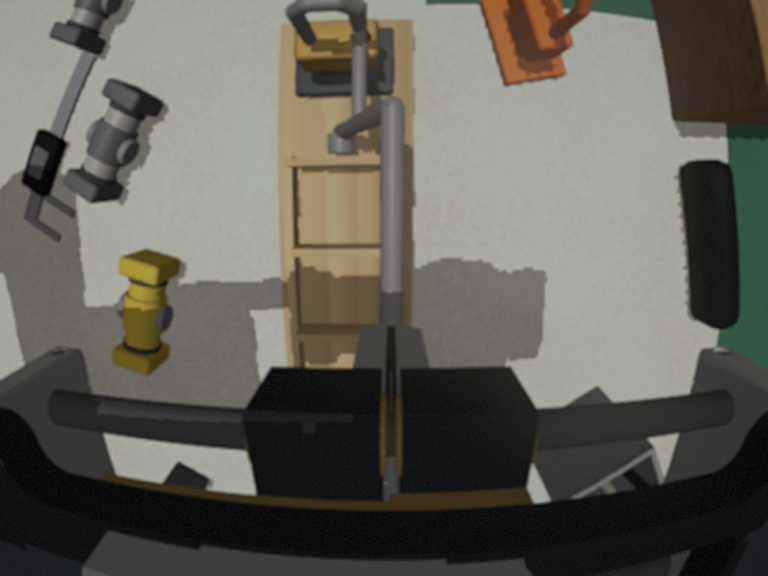

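Run:
```python
from h import *
K,M=cam("wrist"); print(K["position"],M)
def proj(p):
    d=M.T@(np.array(p)-K["position"]); th=np.arctan2(np.hypot(d[0],d[1]),d[2]); a=np.arctan2(d[1],d[0])
    return np.array([K["cx"]+K["fx"]*th*np.cos(a),K["cy"]+K["fy"]*th*np.sin(a)])*1.5
e=telemetry.current_ee_pos()
print(proj(e),proj(e-[0,0,.025]),proj(e-[0,-.008,.025]))
for th in (1.05,1.15,1.23,1.3): 
  print(th,[proj(np.array(barp(th,y))-[0,0,.006]) for y in (.15,.1,.06)])
for s,w in (("side",0),):pass
print(telemetry.current_joints())
```

```text
[0.616 0.121 0.301] [[ 0.999 -0.031 -0.008]
 [-0.032 -0.972 -0.233]
 [-0.001  0.233 -0.972]]
[390.42  344.766] [390.445 326.448] [389.906 310.593]
1.05 [array([424.839, 133.099]), array([424.091, 248.008]), array([422.545, 334.816])]
1.15 [array([406.404, 131.79 ]), array([406.068, 249.335]), array([405.337, 337.911])]
1.23 [array([390.373, 130.997]), array([390.413, 250.261]), array([390.44 , 339.982])]
1.3 [array([375.606, 130.526]), array([376.002, 250.959]), array([376.752, 341.452])]
[-0.027  0.392  1.544 -0.     1.205  0.005]
```

Run:
```python
from h import *
f0=telemetry.current_wrist_force()
p=telemetry.current_ee_pos()
d=p-np.array(barp(1.23,.06)); print(d)
for th in np.arange(1.15,.95,-.1):
    r.move_l(np.array(barp(th,.06))+d*[1,1,1],vel=.08); print(round(th,2),telemetry.current_wrist_force()-f0,telemetry.current_opening())
im=vision.snapshot("wrist"); print([(round(d["score"],2),np.array(d["at"])) for d in models.mark_of("bail_bar","wrist")])
save(im,"e_w")
```

```text
[-0.  0.  0.]
1.15 [0.785 1.276 0.355] 0.00048612040844822765
1.05 [ 1.237  0.379 -0.773] 0.0006404845827653103
[]
```

View pics/e_w.png

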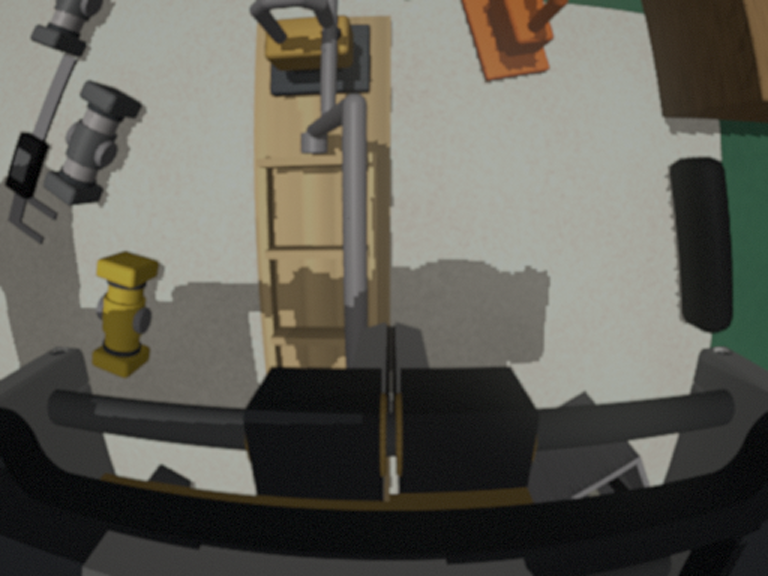

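Run:
```python
from h import *
im=vision.snapshot("side"); save(im,"f_s",(220,320,110,250),5)
K,M=cam("side")
def proj(p):
    d=M.T@(np.array(p)-K["position"]); return ((np.array([K["cx"]+K["fx"]*d[0]/d[2],K["cy"]+K["fy"]*d[1]/d[2]])-[220,110])*5).round()
e=telemetry.current_ee_pos(); print(e,proj(e),proj(e-[0,0,.025]))
for th in (1.05,1.15,1.23,1.35):
  print(th,[proj(np.array(barp(th,y))-[0,0,.006]) for y in (.158,.053,-.158)])
```

```text
[0.629 0.053 0.114] [312. 360.] [310. 394.]
1.05 [array([275., 279.]), array([314., 375.]), array([411., 608.])]
1.15 [array([262., 275.]), array([301., 370.]), array([397., 604.])]
1.23 [array([252., 272.]), array([290., 368.]), array([384., 601.])]
1.35 [array([236., 270.]), array([273., 365.]), array([365., 599.])]
```

View pics/f_s.png

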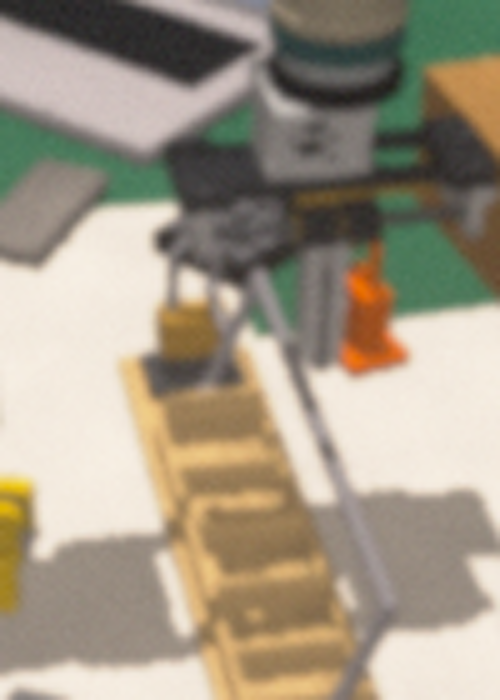

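Run:
```python
from h import *
e=telemetry.current_ee_pos()
r.move_l([e[0],e[1],.2]); 
q=bestdown([.45,-.04,.08],RY)
r.move_to([.45,-.04,.08],q)
h=r.move_l([.45,-.04,.02],vel=.03,guard=4); print(h,telemetry.current_ee_pos(),telemetry.current_wrist_force(),telemetry.current_t())
im=vision.snapshot("side"); save(im,"g_s",(130,320,120,290),4)
K,M=cam("side")
def proj(p):
    d=M.T@(np.array(p)-K["position"]); return ((np.array([K["cx"]+K["fx"]*d[0]/d[2],K["cy"]+K["fy"]*d[1]/d[2]])-[130,120])*4).round()
e=telemetry.current_ee_pos(); print(proj(e),proj(e-[0,0,.025]))
r.move_l([.45,-.04,.08])
```

```text
False [ 0.45 -0.04  0.02] [-0.754  0.096  0.025] 11.4917
[395. 458.] [396. 484.]
```

View pics/g_s.png

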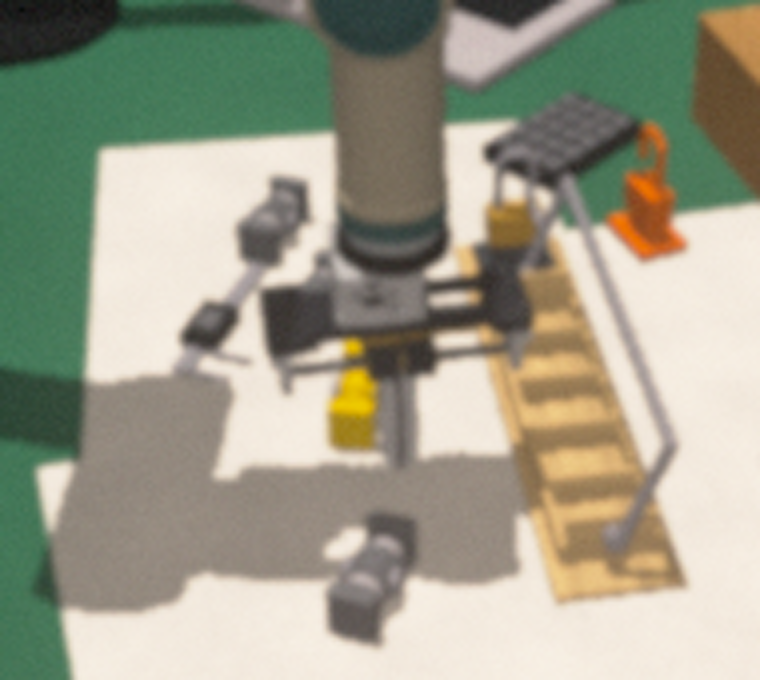

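Run:
```python
from h import *
r.move_l([.45,-.04,.022],vel=.1)
h=r.move_l([.45,-.04,-.005],vel=.015,guard=3); print(h,telemetry.current_ee_pos(),telemetry.current_wrist_force(),telemetry.current_t())
im=vision.snapshot("side"); save(im,"g_s2",(130,320,120,290),4)
r.move_l([.45,-.04,.08])
```

```text
True [ 0.45 -0.04 -0.  ] [0.177 0.326 5.159] 14.1667
```

View pics/g_s2.png

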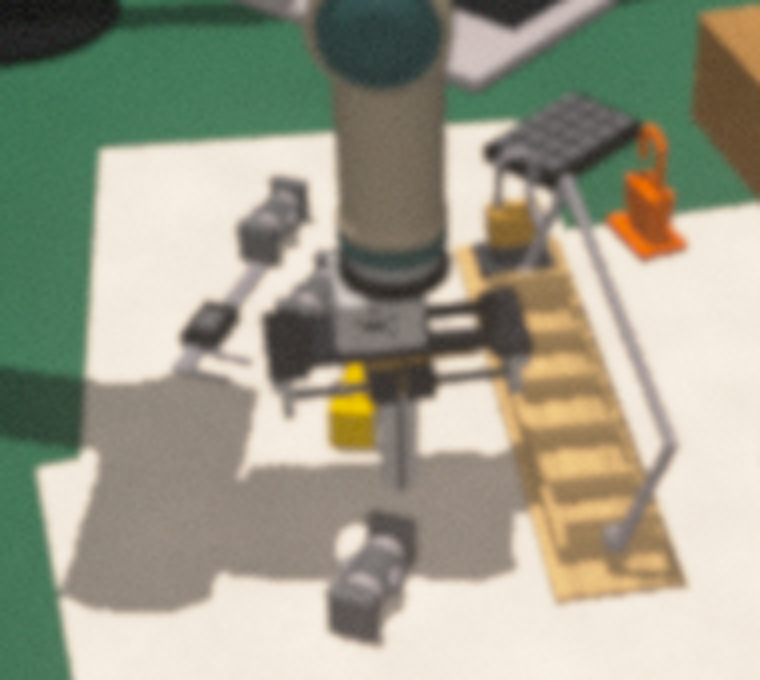

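The fingertips touched the desk at a reported TCP z of about 0. By the description that should have happened at 0.025. So the fingertips are at the reported TCP, and I'll correct all heights by −25 mm. The first bar grip closed above the bar, and I'll redo it.

```bash
cat >> h.py <<'E'
ZO=-.025  # measured: fingertips are at reported TCP z
def tcpz(zgrasp): return zgrasp+.006+ZO   # reported TCP z for grasp point at height zgrasp
def barp(th,y,dz=0):
    p=rk(.09*np.cos(th),y); return np.array([p[0],p[1],tcpz(.03+.09*np.sin(th))+dz])
E
python3 - <<'E'
from h import *
gripper_to(.06,15)
r.move_l([.45,-.04,.2],vel=.3)
q=bestdown(barp(1.21,.06,.1),RY)
r.move_to(barp(1.21,.06,.09),q)
print(r.move_l(barp(1.21,.06,.0),guard=6),telemetry.current_ee_pos())
gripper_to(0,15); print(telemetry.current_opening(),telemetry.current_t(),telemetry.current_wrist_force())
E
```

```text
False [0.616 0.052 0.096]
0.00968704191621638 18.85 [-0.123  0.013  0.251]
```

Gripped now: the opening is 9.7 mm, which matches the 10 mm bar.

Run:
```python
from h import *
d=telemetry.current_ee_pos()-barp(1.21,.06)
for th in np.arange(1.1,.24,-.12):
    r.move_l(barp(th,.06)+d,vel=.12)
    f=telemetry.current_wrist_force(); print(round(th,2),f,round(telemetry.current_opening(),4))
    if np.linalg.norm(f)>35: break
gripper_to(.04); r.move_l(telemetry.current_ee_pos()+[0,0,.1],vel=.25)
im=vision.snapshot("side"); print([(round(x["score"],2),np.array(x["at"])) for x in models.mark_of("bail_bar","side")],telemetry.current_t()); save(im,"h_s",(170,330,90,290),3)
# to viewing pose for canisters
r.move_to([.30,.05,.30],bestdown([.30,.05,.30],np.pi/2))
im=vision.snapshot("top"); save(im,"h_t"); im=vision.snapshot("wrist"); save(im,"h_w")
```

```text
1.1 [ 1.079 -0.181 -2.203] 0.009
0.98 [-0.159 -1.326 -0.705] 0.0092
0.86 [ 1.887 -0.908 -1.389] 0.0095
0.74 [ 2.183 -0.244 -0.75 ] 0.0092
0.62 [ 1.646  0.079 -1.831] 0.0091
0.5 [ 2.333 -2.074 -0.371] 0.0094
0.38 [ 2.138 -0.388 -1.28 ] 0.0092
0.26 [ 1.49  -1.607 -0.538] 0.0092
[(0.69, array([ 0.669, -0.01 ,  0.053]))] 22.1583
```

View pics/h_s.png

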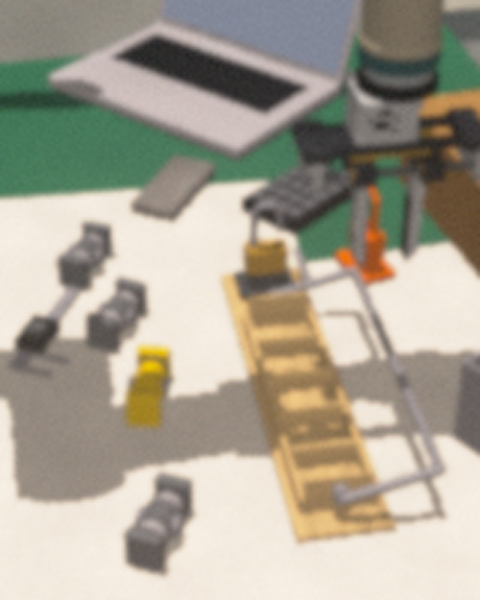

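View pics/h_w.png

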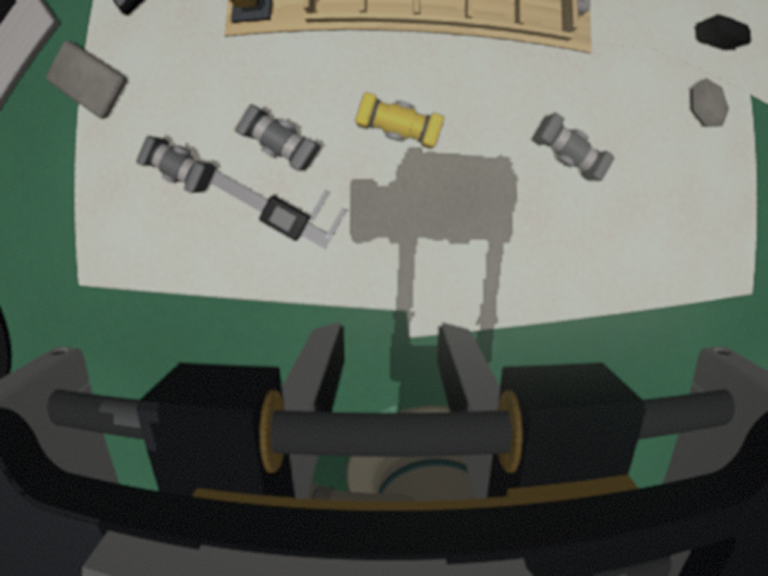

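View pics/h_t.png

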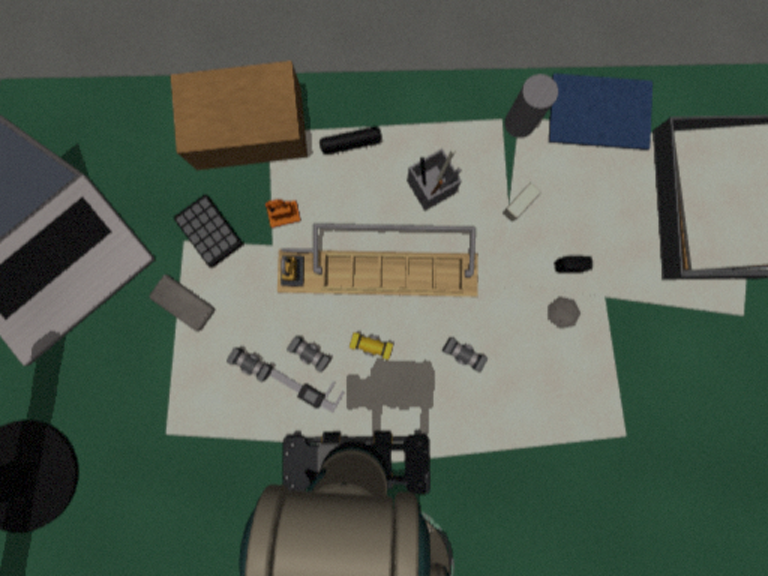

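```bash
cat >> h.py <<'E'
def marks(n,c): return [(round(x["score"],2),np.array(x["at"])) for x in models.mark_of(n,c)]
E
python3 - <<'E'
from h import *
im=vision.snapshot("top"); 
print("top",marks("can0_mid","top"),marks("can1_mid","top"))
save(im,"i_A",(145,230,215,265),9); save(im,"i_C",(285,335,215,260),9)
im=vision.snapshot("wrist"); print("w",marks("can0_mid","wrist"),marks("can2_mid","wrist"))
im=vision.snapshot("side"); print("s",marks("can0_mid","side"),marks("can2_mid","side"))
E
```

```text
top [] [(0.55, array([0.399, 0.284, 0.017])), (0.29, array([ 0.722, -0.271,  0.001]))]
w [] [(0.86, array([0.419, 0.169, 0.017])), (0.21, array([ 0.491, -0.35 , -0.001]))]
s [(0.57, array([ 0.581, -0.009,  0.008]))] [(0.86, array([0.429, 0.044, 0.017])), (0.74, array([0.418, 0.168, 0.016]))]
```

View pics/i_A.png

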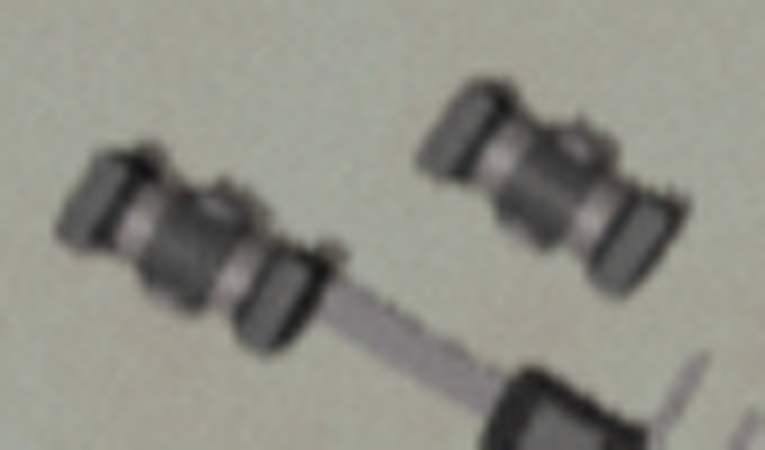

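View pics/i_C.png

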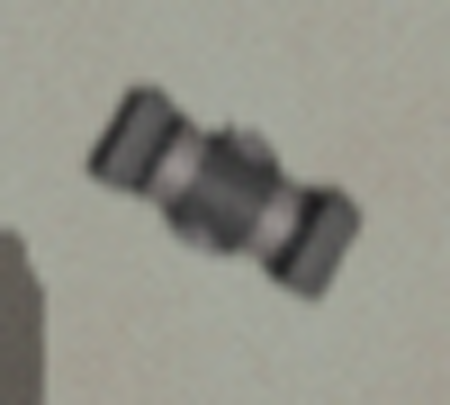

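Run:
```python
from h import *
for n,o,a,b in [("A",(145,215),(97,202),(272,300)),("B",(145,215),(470,130),(632,245)),("C",(285,215),(140,140),(320,245))]:
    P=pix2plane("top",[(o[0]+x/9-.5,o[1]+y/9-.5) for x,y in (a,b)],.039)[:,:2]
    d=P[1]-P[0]; print(n,P.mean(0),np.linalg.norm(d),np.arctan2(d[1],d[0]))
```

```text
A [0.399 0.286] 0.06712804946752937 -2.0821390704914693
B [0.419 0.164] 0.06609145169560261 -2.191803890512878
C [ 0.413 -0.146] 0.06791290982827736 -2.112940563471959
```

```bash
cat >> h.py <<'E'
def pick(xy,axis,opening=.062):
    yaw=axis+np.pi/2
    x,y=xy; hp=[x,y,.12]; q=bestdown(hp,yaw)
    gripper_to(opening,30); r.move_to(hp,q)
    h=r.move_l([x,y,tcpz(.0225)],vel=.12,guard=8); print("down",h,telemetry.current_ee_pos())
    gripper_to(.02,30); print("grip",telemetry.current_opening(),telemetry.current_t())
    r.move_l([x,y,.17],vel=.2); r.hold(.8); print("lift",telemetry.current_opening(),telemetry.current_wrist_force(),telemetry.current_t())
def place(cy,cx=0):
    p=rk(cx,cy); hp=[p[0],p[1],.17]; q=bestdown(hp,RY)
    r.move_to(hp,q); r.hold(.3); print("over",telemetry.current_opening(),telemetry.current_wrist_force(),telemetry.current_ee_pos())
def lower(cy,cx=0):
    p=rk(cx,cy); 
    r.move_l([p[0],p[1],tcpz(.0515)+.02],vel=.12)
    h=r.move_l([p[0],p[1],tcpz(.0515)-.001],vel=.03,guard=3); print("low",h,telemetry.current_ee_pos(),telemetry.current_opening())
    gripper_to(.058); r.hold(.2); r.move_l([p[0],p[1],.17],vel=.2); print(telemetry.current_t())
E
python3 - <<'E'
from h import *
pick([.413,-.147],-2.11)
im=vision.snapshot("side"); save(im,"j_s",(130,330,100,290),4)
E
```

```text
down False [ 0.414 -0.147  0.004]
grip 0.039859079640384626 27.6667
lift 0.03960091682268663 [-0.197 -0.308 -1.598] 29.45
```

View pics/j_s.png

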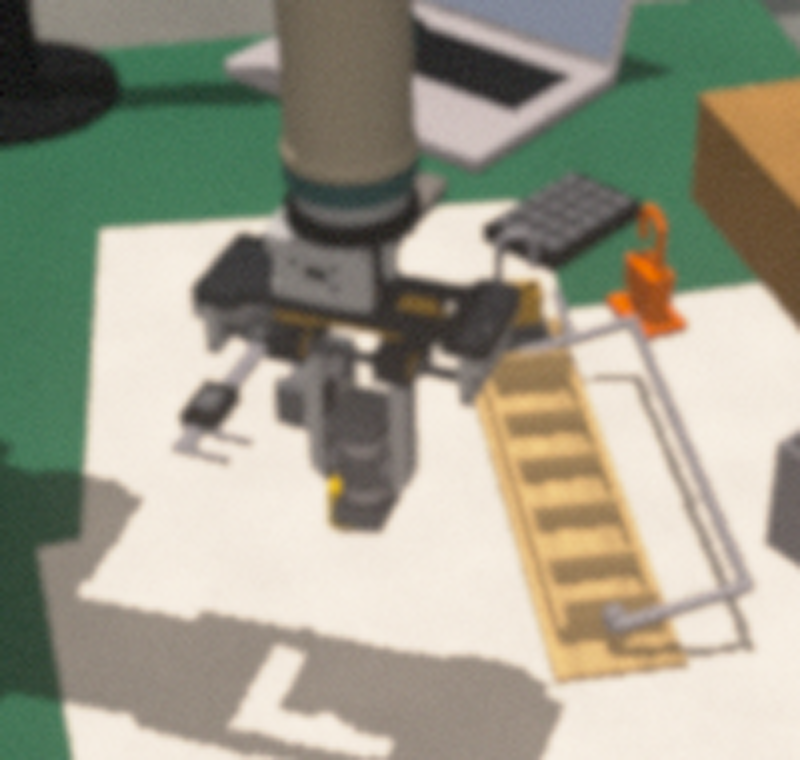

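The canister is pinched at 40 mm and hangs vertical between the fingers at about (365,450). Now I'll place it.

Run:
```python
from h import *
place(-.056)
im=vision.snapshot("side"); save(im,"k_s",(180,340,90,250),4.5)
if telemetry.current_opening()>.036: lower(-.056)
im=vision.snapshot("side"); save(im,"k_s2",(180,340,90,250),4.5)
im=vision.snapshot("wrist"); save(im,"k_w")
```

```text
over 0.03954542695007146 [-0.243 -0.431 -1.702] [ 0.579 -0.063  0.17 ]
low True [ 0.58  -0.061  0.032] 0.03995855306143432
33.95
```

View pics/k_s2.png

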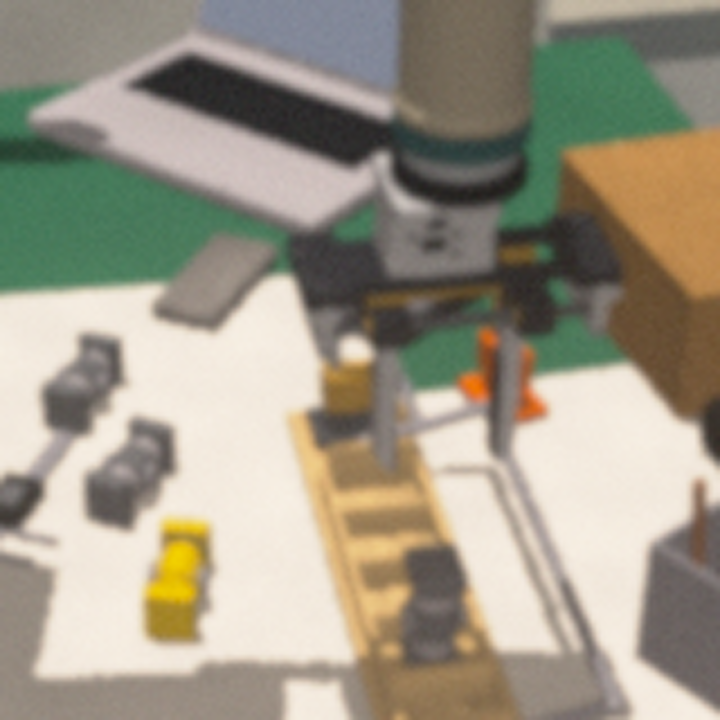

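View pics/k_w.png

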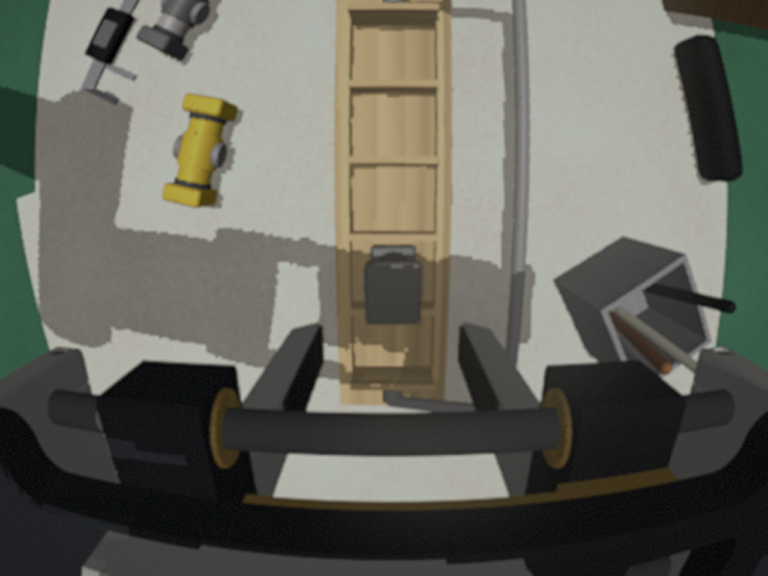

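The first canister stands centred in its compartment. In the wrist view its top is at (393,293). Next is B, after a fresh look in case something was knocked.

Run:
```python
from h import *
r.move_to([.30,.0,.28],bestdown([.30,.0,.28],np.pi/2))
im=vision.snapshot("top"); save(im,"l_B",(140,240,205,270),8); save(im,"l_t",(140,340,120,290),3); print(telemetry.current_t())
```

```text
35.4667
```

View pics/l_B.png

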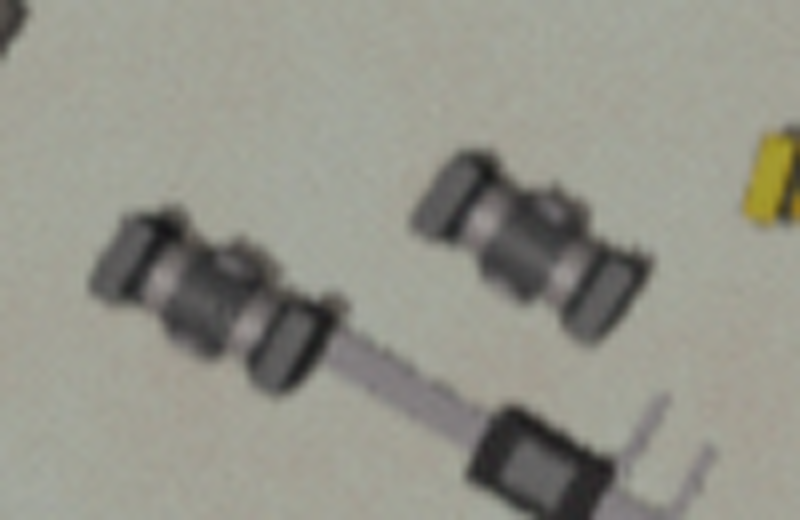

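View pics/l_t.png

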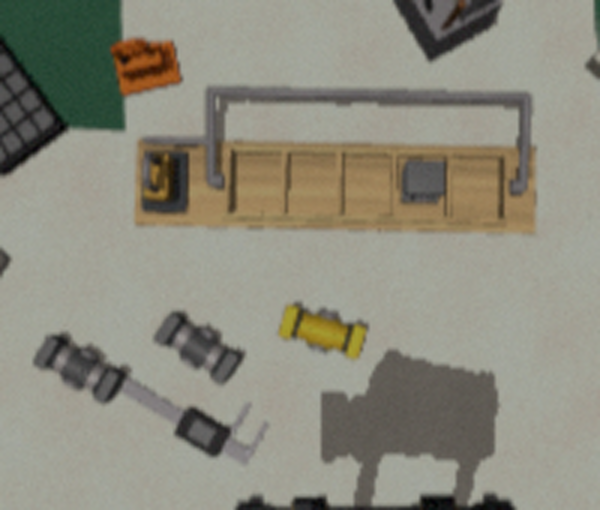

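Run:
```python
from h import *
P=pix2plane("top",[(140+x/8-.5,205+y/8-.5) for x,y in ((455,195),(603,298),(137,258),(290,350))],.039)[:,:2]
print((P[0]+P[1])/2,np.arctan2(*(P[1]-P[0])[::-1]),(P[2]+P[3])/2,np.arctan2(*(P[3]-P[2])[::-1]))
pick([.419,.165],-2.17)
if telemetry.current_opening()>.036:
  place(0.)
  if telemetry.current_opening()>.036: lower(0.)
im=vision.snapshot("side"); save(im,"m_s2",(180,340,90,250),4.5)
r.move_to([.30,.0,.28],bestdown([.30,.0,.28],np.pi/2))
im=vision.snapshot("top"); save(im,"m_t",(140,340,120,290),4); print(telemetry.current_t())
```

```text
[0.419 0.164] -2.1826040512217575 [0.399 0.282] -2.1123280048158306
down False [0.42  0.165 0.004]
grip 0.039612787025438835 38.3833
lift 0.039961928979843166 [ 0.894  0.263 -2.242] 40.1667
over 0.03967091336427177 [-0.134  0.333 -1.634] [ 0.582 -0.005  0.17 ]
low True [ 0.582 -0.007  0.032] 0.039732585522548124
44.7167
46.1083
```

View pics/m_s2.png

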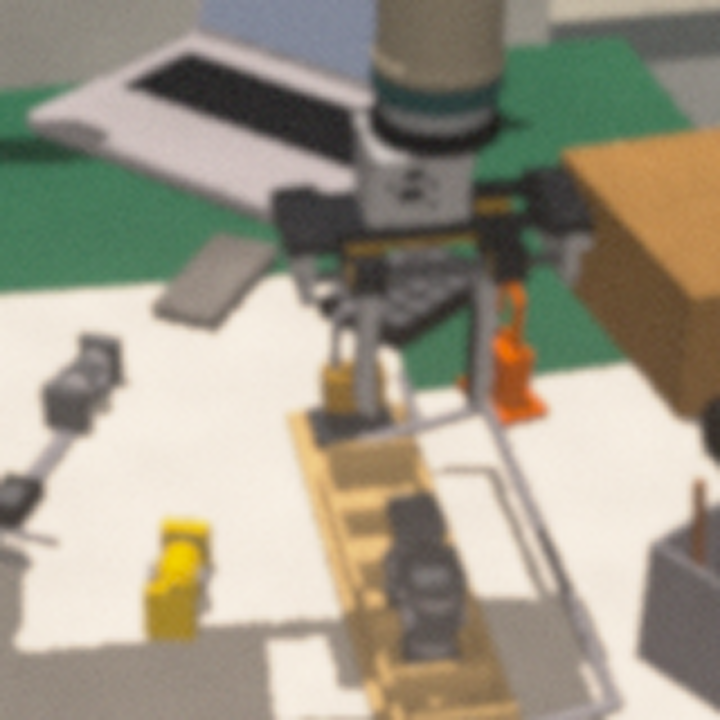

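View pics/m_t.png

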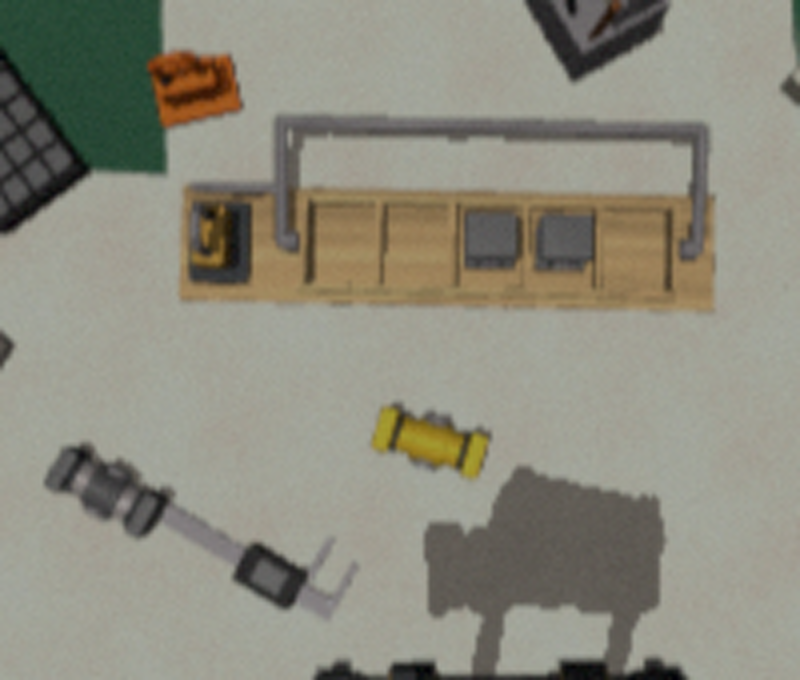

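The top view shows two canisters in the rack, at (491,238) and (565,240). A has not moved from (105,490). Picking A now.

Run:
```python
from h import *
pick([.399,.285],-2.10)
if telemetry.current_opening()>.036:
  place(.056)
  if telemetry.current_opening()>.036: lower(.056)
im=vision.snapshot("side"); save(im,"n_s2",(180,340,90,250),4.5)
r.move_to([.30,.0,.28],bestdown([.30,.0,.28],np.pi/2))
im=vision.snapshot("top"); save(im,"n_t",(140,340,120,290),4); print(telemetry.current_t())
```

```text
down False [0.4   0.285 0.004]
grip 0.039388213422033816 49.3
lift 0.04005773658290462 [-0.072  0.431 -2.105] 51.0833
over 0.039983505146270755 [ 0.144 -0.207 -1.726] [0.583 0.051 0.17 ]
low True [0.583 0.049 0.032] 0.039456819467971735
55.85
57.1667
```

View pics/n_s2.png

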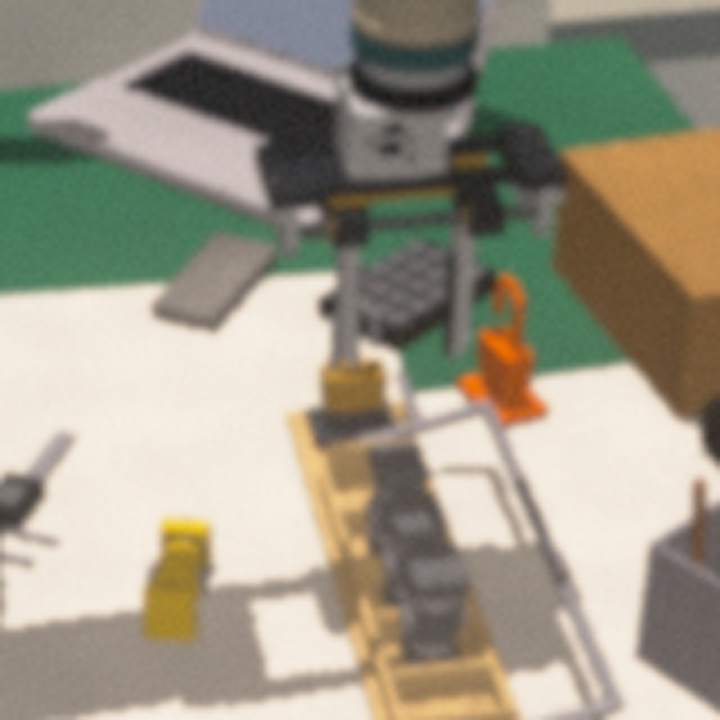

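View pics/n_t.png

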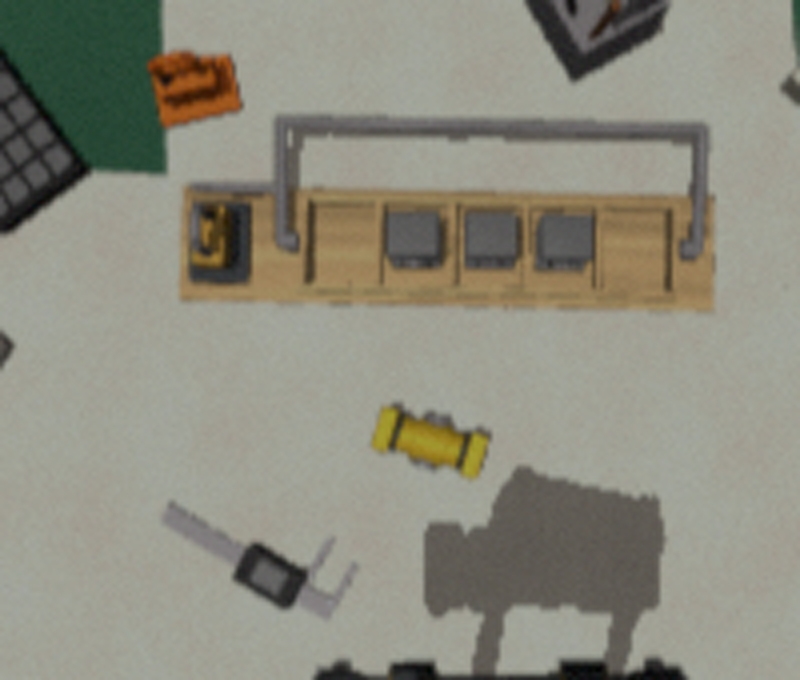

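All three canisters are in. Next I'll swing the bar up, gripping it at rack y=+0.108 to stay clear of the canisters.

Run:
```python
from h import *
Y=.108
gripper_to(.045,15); p=barp(.26,Y,.13); q=bestdown(p,RY); r.move_to(p,q)
print(r.move_l(barp(.26,Y,.006),guard=6,vel=.12),telemetry.current_ee_pos())
gripper_to(0,20); print(telemetry.current_opening(),telemetry.current_t())
if telemetry.current_opening()>.006:
  d=telemetry.current_ee_pos()-barp(.26,Y)
  for th in list(np.arange(.38,1.5,.12))+[1.5,1.56,1.585]:
    r.move_l(barp(th,Y)+d,vel=.1)
    f=telemetry.current_wrist_force(); print(round(th,2),f,round(telemetry.current_opening(),4))
    if np.linalg.norm(f)>25: break
im=vision.snapshot("side"); print(marks("bail_bar","side")); save(im,"o_s",(180,340,90,250),4.5)
im=vision.snapshot("wrist"); print(marks("bail_bar","wrist")); save(im,"o_w")
```

```text
False [0.673 0.099 0.041]
0.009174972602955847 60.9333
0.38 [0.964 0.029 0.826] 0.0094
0.5 [0.516 0.552 0.539] 0.0089
0.62 [ 3.421 -1.306  2.204] 0.0095
0.74 [3.411 0.406 3.114] 0.0094
0.86 [ 5.299 -0.365  5.466] 0.0093
0.98 [5.771 1.356 7.039] 0.0094
1.1 [ 6.536  0.969 10.033] 0.0092
1.22 [ 4.883  0.369 11.72 ] 0.0094
1.34 [ 3.609  0.579 13.6  ] 0.0089
1.46 [ 2.843  0.961 14.325] 0.0089
1.5 [ 2.36   0.143 13.869] 0.009
1.56 [ 1.514  0.247 13.995] 0.0094
1.58 [ 1.686  0.21  13.083] 0.0094
[(0.92, array([ 0.582, -0.007,  0.125])), (0.32, array([0.582, 0.054, 0.047]))]
[]
```

View pics/o_s.png

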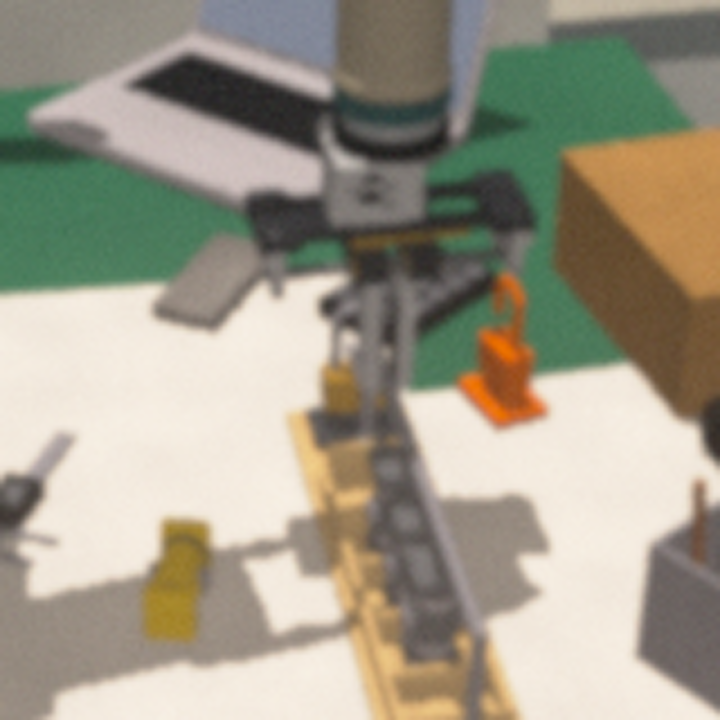

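View pics/o_w.png

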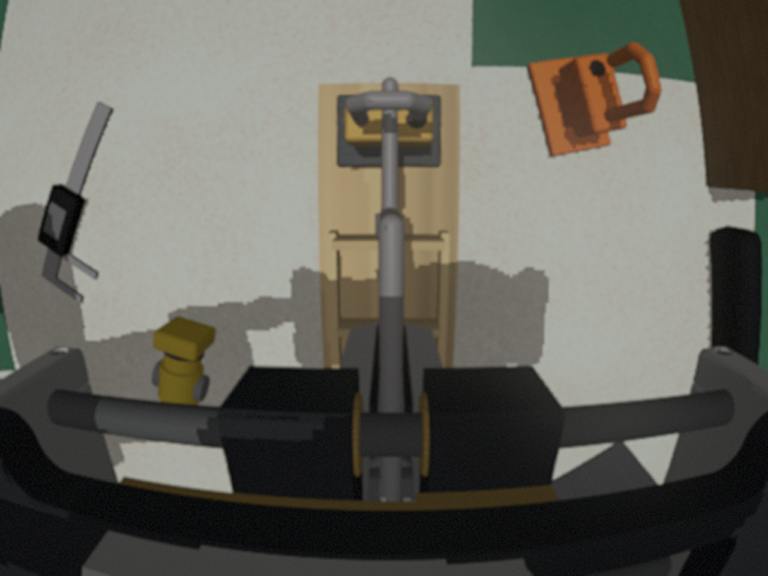

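Run:
```python
from h import *
e=telemetry.current_ee_pos()
print(r.move_l(e-np.array([.005,0,.001]),vel=.03,guard=8),telemetry.current_ee_pos(),telemetry.current_wrist_force())
gripper_to(.03); r.hold(.2); e=telemetry.current_ee_pos(); r.move_l([e[0],e[1],.22],vel=.2)
gripper_to(0,20)
S=rk(0,.208); print(S,telemetry.current_t())
p=[S[0],S[1],.17]; r.move_to(p,bestdown(p,RY))
im=vision.snapshot("side"); print(marks("bail_bar","side"),marks("shackle_top","side")); save(im,"p_s",(180,340,90,250),4.5)
im=vision.snapshot("top"); print(marks("bail_bar","top"),marks("shackle_top","top"))
im=vision.snapshot("wrist"); print(marks("bail_bar","wrist"),marks("shackle_top","wrist")); save(im,"p_w")
```

```text
True [0.585 0.102 0.11 ] [0.692 0.968 1.79 ]
[0.589 0.202] 66.7167
[(0.9, array([ 0.579, -0.009,  0.122])), (0.24, array([ 0.583, -0.004,  0.045]))] [(0.58, array([0.583, 0.053, 0.003])), (0.44, array([0.711, 0.226, 0.111])), (0.37, array([0.59 , 0.203, 0.111]))]
[(0.92, array([ 0.58 , -0.006,  0.124])), (0.74, array([0.588, 0.203, 0.117]))] [(0.54, array([0.591, 0.203, 0.118]))]
[(0.74, array([ 0.344,  0.185, -0.003]))] [(0.95, array([0.591, 0.204, 0.112])), (0.63, array([0.711, 0.221, 0.109]))]
```

View pics/p_s.png

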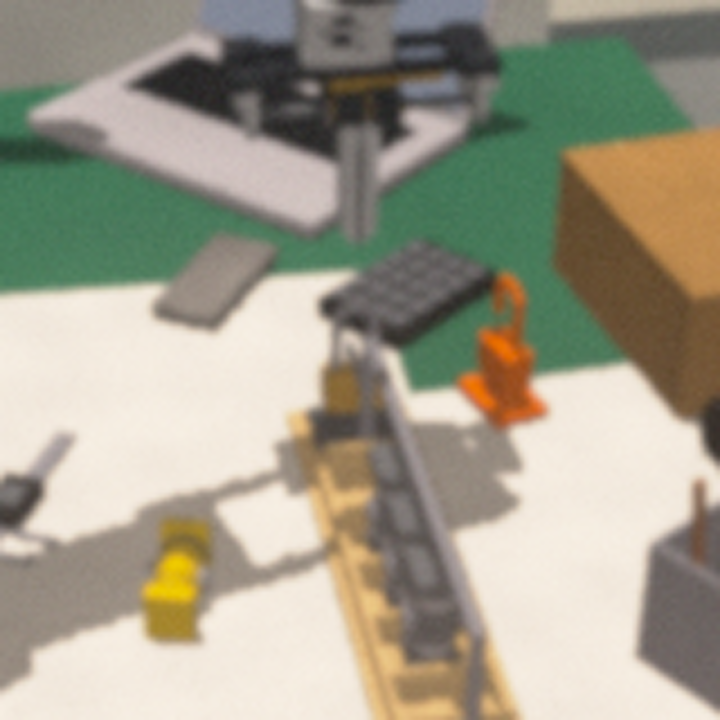

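View pics/p_w.png

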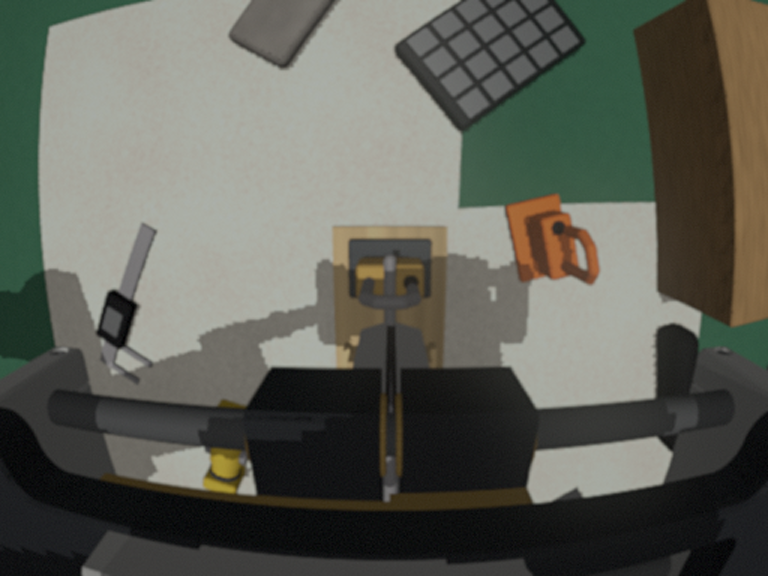

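Run:
```python
from h import *
p=[.590,.203]
r.move_l([*p,.122],vel=.12)
h=r.move_l([*p,.092],vel=.03,guard=16); print(h,telemetry.current_ee_pos(),telemetry.current_wrist_force())
r.hold(.3); print(telemetry.current_wrist_force())
r.move_l([*p,.2],vel=.15)
r.move_to([.30,.0,.28],bestdown([.30,.0,.28],np.pi/2))
im=vision.snapshot("side"); print(marks("bail_bar","side"),marks("shackle_top","side")); save(im,"q_s",(180,340,90,250),4.5)
im=vision.snapshot("top"); print(marks("bail_bar","top"),marks("shackle_top","top"),telemetry.current_t()); save(im,"q_t")
```

```text
True [0.59  0.203 0.095] [-0.489 -0.33   5.203]
[-0.463  0.098  6.69 ]
[(0.77, array([ 0.581, -0.008,  0.122]))] [(0.61, array([0.711, 0.227, 0.109])), (0.6, array([0.59 , 0.203, 0.093])), (0.6, array([ 0.583, -0.008,  0.009])), (0.42, array([ 0.496, -0.355,  0.001]))]
[(0.76, array([ 0.579, -0.008,  0.121])), (0.21, array([ 0.767, -0.091,  0.002]))] [(0.6, array([0.589, 0.204, 0.095])), (0.49, array([0.71 , 0.221, 0.104]))] 71.9167
```

View pics/q_s.png

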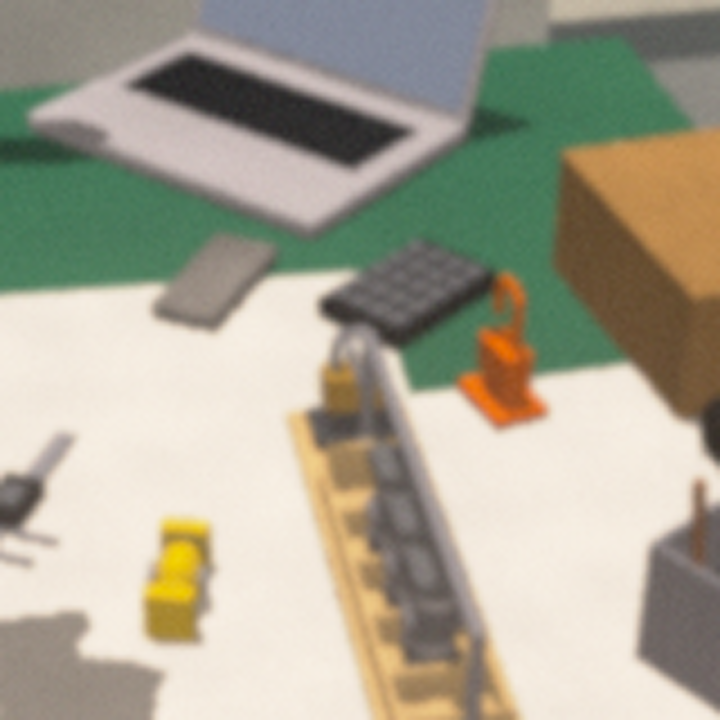

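View pics/q_t.png

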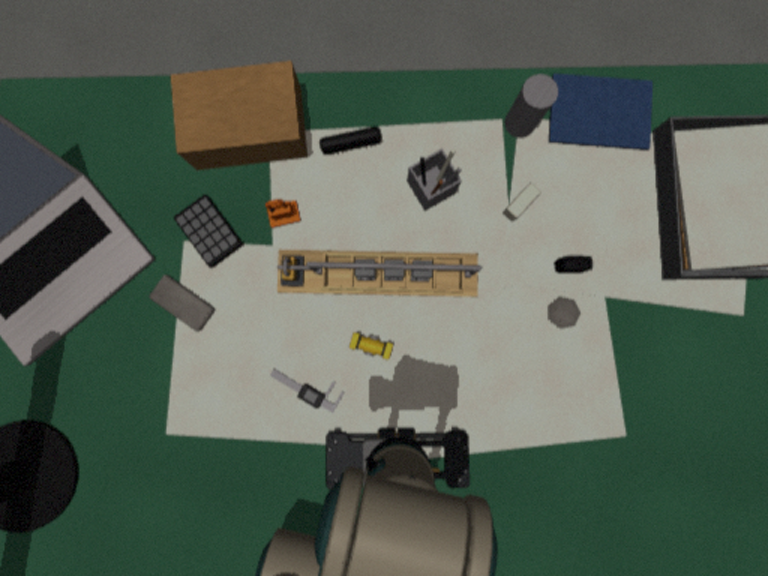

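After the tool withdrew, both cameras put the shackle top at about 94 mm, where home is 96 mm. The bar is vertical, three canisters are racked, and the bystanders look unmoved.

Run:
```python
from h import *
print(telemetry.current_wrist_force()); r.sign_off()
```

```text
[-0.047 -0.518  0.791]
the job is handed in; nothing more can be done
```

The job is done and handed in at about 72 s. `sign_off` gives no verdict, so the results below are from my own last checks.

- **Bar back:** I swung the bar to about 0.26 rad behind the rack.
- **Canisters:** I found three grey canisters. I lifted each one by its hub buttons (40 mm grip) and gave it time to swing heavy end down. They now stand in the three middle compartments. Each touched down at the expected height, and the grip never slackened.
- **Bar up and shackle:** I swung the bar up to its end stop and pressed the shackle.
- **Last checks:** The cameras put the bar at about x 0.580 and z 0.122, which is roughly 1.57 rad. They put the shackle top at 93–95 mm after the tool withdrew, so it is home. The bystanders and both look-alikes showed no visible shift, and the arm was clear of everything.

**What disagreed or failed:**
- **Tool length:** The fingertips touched the desk at a reported tool height of 0, where the description implies 25 mm. My first grip on the bar closed above it for that reason. I corrected every height by 25 mm and the rest went to plan.
- **Finding canisters:** The networks often missed the canisters, so I measured their positions from the top camera image.
- **Heavy ends:** I only have the hanging itself as proof of which end is down. I looked at just the first canister while it hung, and it was vertical; nothing afterwards measured the heavy ends directly.

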